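# Fit a lug plate in a handle base and hold the base against the sprung riveting fence

## Task

Drop the brass lug plate into the recess of the black handle base lying in the riveting jig and press it down until its foot is flush all round. Then slide the base along the jig against the yellow sprung fence and push until the fence's red pointer stands in the green part of its scale, never running the fence to the end of its travel, and finish there, still holding that steady push so that a colleague can rivet it: do not let go. Push on the parts, not on the fence, and leave the other things on the bench undisturbed.

Things in the scene. Friction and masses are not known exactly. Their poses are not given: they have to be found in the camera images.
- lug: Loose brass lug plate, 120 g: foot 40 (x) x 28 (y) x 12 (z) mm with an upright lug on its middle, 26 (x) x 12 (y) mm, top rounded, 42 mm above the underside, with a dark cross hole. Pinch the lug across its 12 mm (along y). Origin: centre of the underside, z up. The same turned half round. Stands on the bench left of the jig.
- base: Loose black handle base, 250 g: block 80 (x) x 56 (y) x 30 (z) mm; recess in the middle of its top 43 (x) x 31 (y) mm, 12 mm deep, 2 mm chamfer. Origin: centre of underside, x towards the fence, z up. Lug plate fully home: its underside 18 mm above this origin, foot level with the base's top. Lies on the jig's bed between the rails, 35 to 65 mm short of the fence.
- jig: Riveting jig, fixed: steel bed 250 (x) x 110 (y) mm, top 12 mm above the bench. Two green guide rails along x, 60 mm apart inside, 16 mm wide, 14 mm above the bed. At the +x end a green post 60 mm wide, 48 mm above the bench, near face at jig x = 108 mm. Origin: centre of the bed's underside, z up, x from the open end towards the fence.
- fence_face (a point): Centre of the face, towards jig -x, of the yellow sprung fence: 52 mm wide, 30 high, 12 thick; face at jig x = 60 mm, z = 27.5 mm when free; slides along jig x; this point rides with it. A red pointer on its +y side stands over a scale on the +y rail: white, with the green part at fence travels of 7 to 17 mm.
- fence (a joint): Travel of the fence in m along jig +x: 0 free, 0.025 at the end of its travel. A spring pushes it back: 4 N at 0, growing 0.6 N per mm (8 N where the green part starts, 11 N in its middle, 14 N at its end). With the base against the fence, the base's origin is 40 mm short of the face.
- ring: Steel ring 48 mm across, 10 mm high, lying on the bench; loose bystander, leave alone. Origin: centre of underside.
- setter: Steel rivet setter, round, 36 mm across its foot, 50 mm high, standing; loose bystander, leave alone. Origin: centre of underside.
- finished: Finished black handle base of the same outside size with brass lug already riveted on, 60 mm high, standing on the bench away from the jig; loose bystander, leave alone. Origin: centre of underside.
- driver: Screwdriver with orange handle, lying on the bench; loose bystander, leave alone.
- hammer: Hammer lying on the bench; loose bystander, leave alone.
- jar: Jar 60 mm across, 75 mm high, black cap; loose bystander, leave alone. Origin: centre of underside.

How it is judged:
On the way, in this order (a step that is already met when the one before it is completed fails the run):
1. the lug plate lies fully home in the recess of the base, in the jig (z of lug in the frame of base between 0.0155 and 0.0205 m and horizontal distance between lug and base below 0.005 m and angle between the z axis of lug and the z axis of base, either way round below 0.07 rad and z of base in the frame of jig below 0.016 m and angle between the x axis of base and the x axis of jig, either way round below 0.08 rad and angle between the z axis of base and the z axis of jig, either way round below 0.06 rad), for 0.2 s.
2. the base is pushed against the fence with its pointer in the green (all of step 1 and value of joint fence between 0.006 and 0.019 m and contact force between base and fence between 6 and 18 N), for 0.5 s.
At the end, for the whole second after the job is handed in: The lug plate is fully home in the base (foot level within 2.5 mm, tilt under 0.07 rad), the base flat between the rails; the robot's fingers, pushing on base or lug and not on the fence, hold the base still against the fence with the fence 6 to 19 mm in and 6 to 18 N between base and fence (all of step 2 and (contact force between the fingers and base above 2 N or contact force between the fingers and lug above 2 N) and contact force between the fingers and fence below 0.5 N and linear speed of base below 0.02 m/s); the arm keeps its last pose, push and grip.
It fails at once if the fence is run to the end of its travel (value of joint fence above 0.0245 m).
It fails at once if a bystander is disturbed (moved more than 20 mm) (distance of any of ring, setter, finished, driver, hammer, jar from where it was at the start of the episode above 0.02 m).
It also fails if it takes over 54 s, if anything falls off the work surface, if the arm or the gripper's body presses on something with over 40 N, if the wrist force passes 120 N, or if a joint passes its speed limit or range.

## Robot

A 7-joint arm with a two-finger parallel gripper is mounted at the origin on the work surface. World frame = base frame: x ahead of the robot, y to its left, z up, the work surface at z = 0. Lengths are in m, angles in rad, forces in N, time in s.
With the tool pointing down it reaches from about 0.425 to 0.875 m from the base axis. Payload 4.7 kg.
Tool frame: the origin (TCP) lies midway between the tips of the shut fingers; the grasp point (between the pads) lies 19 mm behind it (ctrl.grip_depth is the distance from the TCP to the grasp point, in m); z points along the fingers, y is the direction in which the jaws open and shut (so a half turn about z gives the same grasp; the last joint's range is limited). The gripper opens to 87 mm and grips with 3 to 60 N. Pads are 19 mm wide; open, the fingers measure 117 mm over their backs; the gripper's body (75 mm by 190 mm) begins 51 mm behind the grasp point.
Start: joints at [1.137, 0.321, -0.07, 1.45, 0.023, 1.371, -0.057], TCP at [0.281, -0.586, 0.223] pointing down, gripper open.
Joint ranges: [-2.86, 2.86], [-0.3, 2.09], [-1.38, 1.24], [0.06, 2.45], [-1.56, 4.7], [0.09, 2.05], [-2.69, 2.69]. Speed limits (rad/s): [2.57, 2.57, 3.14, 3.14, 3.14, 3.14, 3.14].

## Interface

Orientations are given as a rotation vector (axis times angle).
In Python, from bench import ctrl gives the robot as it stands. The module is installed in compiled form; this text tells all that it offers.
- The arm moves only by the shell command python3 -m inch 'ROWS' [FORCE]. ROWS is JSON, a list of rows, each a list of 5 numbers: the opening, from -1 (shut) to 1 (fully open), so that 0 is half open, then the shift along the tool's x, y, z in mm, then the turn about the tool's z in rad. In form: [[fingers, tx, ty, tz, twist], ...]. A call has 1 to 5 rows; each row shifts and turns the pose as measured when the row begins, along the tool's axes as they then stand; what a row does not reach is not made up. A row lasts 1/8 s, in which the tool goes at most 62.5 mm and 10.7 degrees, less where a joint would pass 70% of its speed; a pose out of reach is approached as far as the arm can. A call is refused whole if a number of a shift passes 62.5 or a number of a turn 0.188, either way. A call with a gripper value outside its range is refused whole. The fingers move at their own pace and stop on an object; FORCE is the grip in N (left out, the last holds). Time passes only in rows, so rows that do not move let the fingers close. It gives the time, the measured TCP pose, the force and the opening at its end, in the units of the state.
- ctrl.get_state(): the state, without advancing time (a new reading comes with each control period).
- ctrl.get_image(name): name is "scene" or "top" or "wrist"; returns a dict with "color" (420x560x3 uint8, red, green, blue), "range_z" (420x560 float32, m along the optical axis (not along the pixel's ray), 0 where there is no reading), "K" (3x3 intrinsics, pixels), "R" (3x3) and "t" (3): a world point X has camera coordinates R X + t. Camera axes: x right, y down, z forward; pixel columns grow to the right and rows downward; lengths in m; the calibration is good to about 2 mm. A picture is of the moment at which its call begins.
- ctrl.close_job(): hands the job in, once; it reports no verdict.
The state is a dict: "time": time; "joint_positions": joint angles; "qd": joint speeds; "joint_torque": joint torques, N m; "position": TCP position; "tool_rot": TCP orientation; "ft_force": force on the tool from outside, world axes, zero at the start; "torque": the same for the moment, N m; "grip_width": opening from 0.0 (shut) to 1.0 (fully open).
Only numpy, scipy, OpenCV 4.12 (cv2) and the standard library are available. Lean on these libraries where they do the work, as an engineer would, in place of code of your own. Each camera call takes 0.05 s, during which the arm holds its last target. There are 200 camera calls.

## Working session

There is one attempt and no reset: what is moved stays moved. The work goes in short steps, Python scripts to look and compute and a shell command to move; the robot and the scene stay as the last step left them, time stands still between calls to the robot, and variables do not carry over. Pictures are saved under pics/ and viewed, about 8 in all and at most 12, crops included, and the job is handed in when it is done.

```bash
mkdir -p pics
cat > h.py <<'E'
import numpy as np, cv2
from bench import ctrl
def im(n,f):
    d=ctrl.get_image(n); cv2.imwrite('pics/'+f+'.png',d['color'][:,:,::-1]); np.savez('pics/'+f+'.npz',**d); return d
def ray(d,u,v,z):
    R=np.array(d['R']);t=np.array(d['t']);K=np.array(d['K'])
    c=-R.T@t; r=R.T@np.linalg.inv(K)@np.array([u,v,1.]); return c+r*(z-c[2])/r[2]
def pt(d,u,v):
    R=np.array(d['R']);t=np.array(d['t']);K=np.array(d['K']);zz=d['range_z'][int(v),int(u)]
    return R.T@(np.linalg.inv(K)@np.array([u,v,1.])*zz-t)
def cloud(d):
    v,u=np.mgrid[:420,:560]; z=d['range_z']
    p=np.linalg.inv(d['K'])@np.stack([u.ravel(),v.ravel(),np.ones(u.size)])*z.ravel()
    return (np.array(d['R']).T@(p-np.array(d['t'])[:,None])).T.reshape(420,560,3)
E
python3 - <<'E'
from h import *
np.set_printoptions(precision=4,suppress=True)
a=im('top','top0');b=im('scene','scene0')
s=ctrl.get_state();print(s)
for d in(a,b):print(d['K'],d['R'],d['t'])
cv2.imwrite('pics/both.png',cv2.resize(np.hstack([a['color'],b['color']])[:,:,::-1],(800,300)))
E
```

```text
{'time': 0.1, 'joint_positions': array([ 1.1371,  0.3218, -0.0701,  1.4515,  0.0226,  1.3708, -0.0569]), 'qd': array([ 0.0011,  0.    , -0.0018, -0.0013, -0.0013,  0.001 ,  0.0001]), 'joint_torque': array([ -0.0011, -49.2571,  -0.4063, -31.3396,  -0.0641,   0.0395,
         0.0001]), 'position': array([ 0.2811, -0.5855,  0.2216]), 'tool_rot': array([-3.0615, -0.6972,  0.0008]), 'ft_force': array([-0.6853, -0.5621,  0.0647]), 'torque': array([0.0436, 0.0276, 0.0013]), 'grip_width': 1.0006044081342342}
[[426.3843   0.     272.6474]
 [  0.     426.3843 209.8028]
 [  0.       0.       1.    ]] [[ 0.0222 -0.9994 -0.0264]
 [-0.9872 -0.0178 -0.1586]
 [ 0.1581  0.0296 -0.987 ]] [-0.0677  0.5205  1.06  ]
[[397.3935   0.     279.3985]
 [  0.     397.3935 218.9286]
 [  0.       0.       1.    ]] [[ 0.774   0.6328  0.022 ]
 [ 0.4442 -0.5178 -0.7311]
 [-0.4513  0.5756 -0.6819]] [-0.357  -0.2095  1.4516]
```

View pics/top0.png

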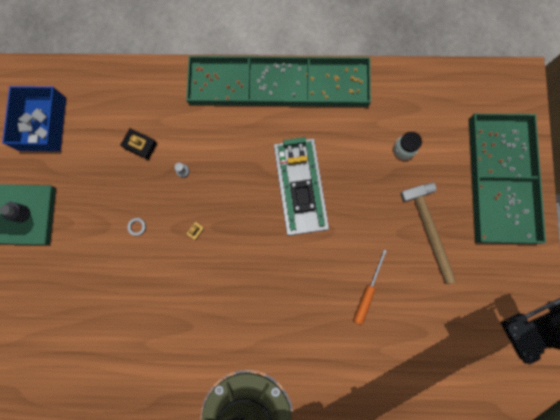

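View pics/scene0.png

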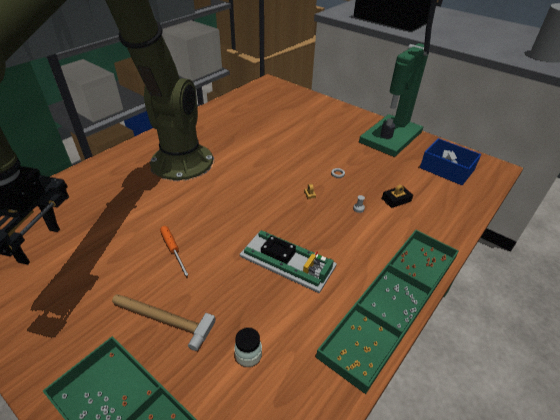

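The top view shows the lug at (195,231), the base at (303,196) in the jig, the fence at (297,157) and the ring at (136,227). The setter is at (181,170), the finished base at (139,144), the jar at (407,146), the driver at (370,290) and the hammer at (430,230). Next I'll measure their positions.

Run:
```python
from h import *
np.set_printoptions(precision=4,suppress=True)
d=dict(np.load('pics/top0.npz'));P=cloud(d);hsv=cv2.cvtColor(d['color'],cv2.COLOR_RGB2HSV)
print('bench z',np.median(P[250:300,200:300,2]))
# lug: height over bench, window
def comp(win,m,name):
    v0,v1,u0,u1=win;mm=np.zeros((420,560),np.uint8);mm[v0:v1,u0:u1]=m[v0:v1,u0:u1]
    c=max(cv2.findContours(mm,0,1)[0],key=cv2.contourArea);
    mk=cv2.drawContours(np.zeros_like(mm),[c],-1,1,-1)>0
    print(name,cv2.minAreaRect(c),'med z',np.median(P[mk][:,2]),'max',np.percentile(P[mk][:,2],97));return c,mk
H=P[...,2]
c,mk=comp((215,248,178,212),(H>0.006).astype(np.uint8),'lug')
r=cv2.boxPoints(cv2.minAreaRect(c));print(np.array([ray(d,*q,0.012) for q in r])[:,:2]);print('lug cloud mean',P[mk].mean(0)); top=P[mk&(H>0.03)];print('lugtop',top.mean(0),len(top),top[:,2].max())
c,mk=comp((130,240,265,335),(H>0.006).astype(np.uint8),'jig')
r=cv2.boxPoints(cv2.minAreaRect(c));q=np.array([ray(d,*q,0.012) for q in r])[:,:2];print(q,q.mean(0))
dark=(hsv[...,2]<60).astype(np.uint8)
c,mk=comp((170,220,280,325),dark,'base');r=cv2.boxPoints(cv2.minAreaRect(c));q=np.array([ray(d,*q,0.042) for q in r])[:,:2];print(q,q.mean(0))
y=((hsv[...,0]>18)&(hsv[...,0]<35)&(hsv[...,1]>130)&(hsv[...,2]>120)).astype(np.uint8)
c,mk=comp((140,170,280,315),y,'fence')
print(P[mk].mean(0))
x=cv2.resize(d['color'][125:245,170:335],None,fx=4.8,fy=4.8,interpolation=2);cv2.imwrite('pics/crop1.png',x[:,:,::-1])
```

```text
bench z 0.0012983543561112237
lug ((194.88458251953125, 230.42306518554688), (11.926054000854492, 15.254256248474121), 33.690067291259766) med z 0.014446687663713799 max 0.04460973302846627
[[0.4589 0.1718]
 [0.4931 0.1511]
 [0.476  0.1238]
 [0.442  0.1446]]
lug cloud mean [0.466  0.1448 0.0283]
lugtop [0.4659 0.1437 0.0575] 59 1.1269672156230635
jig ((300.1849670410156, 184.70230102539062), (95.26383972167969, 43.3363037109375), 81.25383758544922) med z 0.02613254485418789 max 0.048275353598185015
[[ 0.716  -0.0491]
 [ 0.7362 -0.1652]
 [ 0.4794 -0.2049]
 [ 0.4598 -0.0929]] [ 0.5978 -0.128 ]
base ((302.5810852050781, 196.48648071289062), (29.427419662475586, 20.714271545410156), 80.53767395019531) med z 0.04130557742980534 max 0.04690702475061979
[[ 0.5911 -0.1008]
 [ 0.6011 -0.1537]
 [ 0.5248 -0.1668]
 [ 0.515  -0.1144]] [ 0.558  -0.1339]
fence ((296.91998291015625, 159.0600128173828), (4.9193501472473145, 18.60408592224121), 79.69515228271484) med z 0.04360386337979041 max 0.048418837016516884
[ 0.6569 -0.1179  0.0433]
```

View pics/crop1.png

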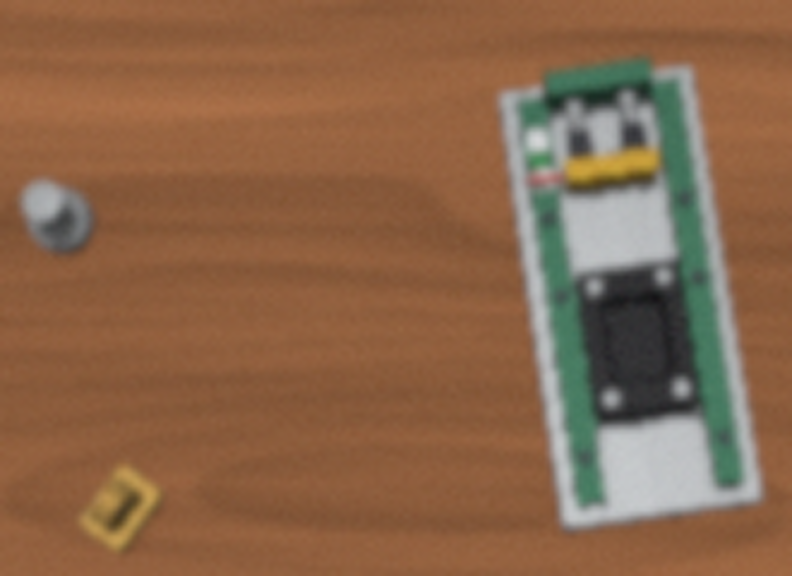

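```bash
cat > go.py <<'E'
import sys,numpy as np
from bench import ctrl
from scipy.spatial.transform import Rotation as Ro
s=ctrl.get_state();R=Ro.from_rotvec(s['tool_rot']).as_matrix()
t=np.array([float(a) for a in sys.argv[1:4]]);d=R.T@(t-s['position'])*1000
yaw=np.arctan2(R[1,0],R[0,0])
out=['t=%.2f pos'%s['time'],s['position'].round(4),'yaw %.3f'%yaw,'tilt',R[:2,2].round(3),'F',np.round(s['ft_force'],1),'w %.3f'%s['grip_width'],'delta',d.round(1)]
if len(sys.argv)>4:
    e=(yaw-float(sys.argv[4])+np.pi/2)%np.pi-np.pi/2; out+=['twist %.3f'%e]
print(*out)
E
python3 -m inch '[[1,54,-27,0,0],[1,54,-27,0,0],[1,54,-27,0,0],[1,54,-27,0,0],[1,54,-27,0,0]]' 20; python3 go.py 0.466 0.13 0.2 -0.544
```

```text
time: 0.72
position: [0.4658, -0.346, 0.2179]
tool_rot: [-3.065, -0.676, 0.008]
ft_force: [1.6, -0.6, 0.2]
grip_width: 1.0
t=0.72 pos [ 0.4658 -0.346   0.2179] yaw 0.434 tilt [-0.006  0.002] F [ 1.6 -0.6  0.2] w 1.000 delta [ 200.5 -431.7   19. ] twist 0.978
```

```bash
python3 -m inch '[[1,26,-56,0,0],[1,26,-56,0,0],[1,26,-56,0,0],[1,26,-56,0,0],[1,26,-56,0,0]]'>/dev/null;python3 -m inch '[[1,26,-56,0,0],[1,26,-56,0,0],[1,0,0,10,0.18],[1,0,0,0,0.18],[1,0,0,0,0.18]]'>/dev/null;python3 -m inch '[[1,0,0,0,0.18],[1,0,0,0,0.18],[1,0,0,0,0.1]]'>/dev/null; python3 go.py 0.466 0.144 0.2 -0.544
python3 -c "
from h import *
d=im('wrist','w1');print(d['K'],d['R'],d['t'],-d['R'].T@d['t'])"
```

```text
t=2.35 pos [0.4615 0.099  0.205 ] yaw -0.583 tilt [-0.009  0.004] F [ 0.2 -0.  -0.1] w 1.000 delta [-21.  -40.1   5.1] twist -0.039
[[321.97199827   0.         276.97121515]
 [  0.         321.97199827 209.84196078]
 [  0.           0.           1.        ]] [[-0.5505121  -0.83482509  0.00186736]
 [-0.80768902  0.53318068  0.25170778]
 [-0.21112762  0.13705993 -0.96780148]] [0.33598992 0.29329869 0.45503936] [0.51793203 0.06174396 0.36593479]
```

View pics/w1.png

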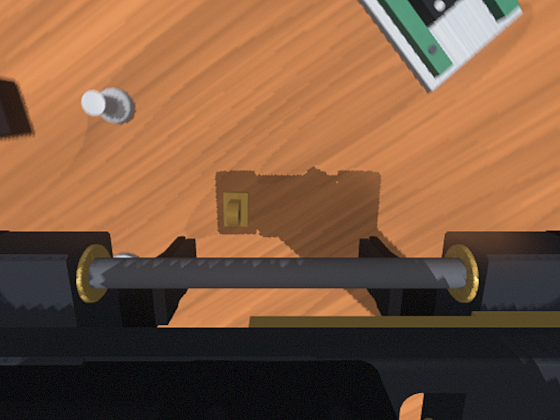

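The wrist view shows the lug at about (235,210), aligned with the image axes, in the gripper's shadow. The jig's open end is at top right.

```bash
cat > lug.py <<'E'
import sys;from h import *
np.set_printoptions(precision=4,suppress=True)
f=sys.argv[1];v0,v1,u0,u1=map(int,sys.argv[2:6])
d=dict(np.load('pics/%s.npz'%f));P=cloud(d);hsv=cv2.cvtColor(d['color'],cv2.COLOR_RGB2HSV)
H=P[...,2];w=np.zeros((420,560),bool);w[v0:v1,u0:u1]=1
print('bench z',np.median(H[w&(H<0.008)]))
foot=w&(H>0.006)&(H<0.06);print(foot.sum())
for nm,m,lo in(('foot',w&(H>0.007)&(H<0.018),0.012),('top',w&(H>0.036)&(H<.06),0.042),('all',foot,0)):
    q=P[m]; r=cv2.minAreaRect((q[:,:2]*1000).astype(np.float32)); print(nm,len(q),r,'z',np.median(q[:,2]))
    if nm!='all':
        c=max(cv2.findContours(m.astype(np.uint8),0,1)[0],key=cv2.contourArea)
b=hsv[...,0];y=(w&(b>19)&(b<35)&(hsv[...,1]>110)).astype(np.uint8);c=max(cv2.findContours(y,0,1)[0],key=cv2.contourArea)
r=cv2.boxPoints(cv2.minAreaRect(c));q=np.array([ray(d,*k,0.012) for k in r])[:,:2];print('colour px',r.round(1).tolist(),'\n',q,q.mean(0),[np.arctan2(*(q[i+1]-q[i])[::-1]) for i in(0,1)],[np.linalg.norm(q[i+1]-q[i]) for i in(0,1)])
E
python3 lug.py w1 180 232 218 260
```

```text
bench z -0.0005675620058631672
861
foot 518 ((467.1201171875, 151.80868530273438), (27.782230377197266, 40.49290466308594), 55.20453643798828) z 0.011345201776777938
top 223 ((467.29833984375, 151.31463623046875), (12.281437873840332, 22.01117706298828), 55.66427993774414) z 0.04030558042157641
all 861 ((467.1201171875, 151.80868530273438), (27.782230377197266, 40.49290466308594), 55.20453643798828) z 0.012228979998739392
colour px [[243.0, 220.0], [243.5, 219.5], [247.0, 223.0], [246.5, 223.5]] 
 [[0.4521 0.1509]
 [0.4523 0.1501]
 [0.4466 0.1492]
 [0.4465 0.15  ]] [0.4494 0.1501] [np.float64(-1.3617093829438105), np.float64(-2.9735944210392247)] [np.float64(0.0008371381793473786), np.float64(0.005726032621670028)]
```

```bash
python3 -m inch '[[1,-12,-24,35,0],[1,-12,-24,30,0.02],[1,0,0,0,0]]'>/dev/null; python3 go.py 0.467 0.1515 0.022 -0.605
python3 -c "
from h import *
d=im('wrist','w2');P=cloud(d)
m=(P[...,2]>.007)&(P[...,2]<.05)&(abs(P[...,0]-.467)<.035)&(abs(P[...,1]-.1515)<.035)
v,u=np.where(m);print(v.min(),v.max(),u.min(),u.max())"
```

```text
t=2.77 pos [0.4678 0.1525 0.1385] yaw -0.604 tilt [-0.008  0.003] F [-0.2 -0.3 -0.4] w 1.002 delta [  0.8   1.  116.5] twist 0.001
181 223 263 293
```

View pics/w2.png

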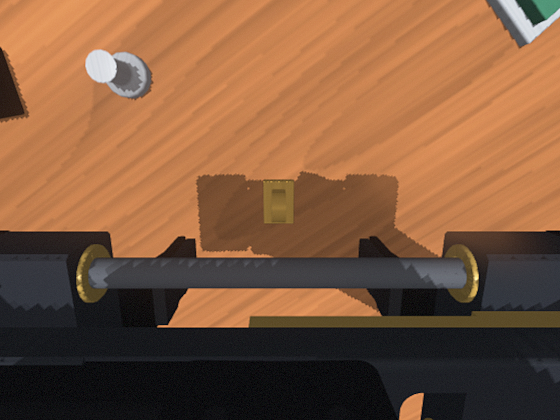

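The lug is now at about (278,202), midway between the fingers (mid column 277). The jaws open along image x, which matches the lug's 12 mm.

```bash
python3 lug.py w2 176 228 258 299 | head -5; python3 go.py 0.467 0.1515 0.026 -0.605
```

```text
bench z -0.0005464198671897023
1298
foot 811 ((466.7949523925781, 151.51182556152344), (27.355512619018555, 40.35163879394531), 54.82695007324219) z 0.011307337961466232
top 354 ((467.268798828125, 151.17160034179688), (11.79469108581543, 21.79378318786621), 55.25658416748047) z 0.040084600989631264
all 1298 ((466.82122802734375, 151.49330139160156), (27.355512619018555, 40.41596984863281), 54.82695007324219) z 0.011887039206454644
t=2.83 pos [0.4688 0.1513 0.1396] yaw -0.605 tilt [-0.006  0.002] F [ 0.6 -0.9 -0.7] w 1.002 delta [ -0.9   0.6 113.6] twist -0.000
```

```bash
python3 -m inch '[[1,-1,0.5,50,0],[1,0,0,45,0],[1,0,0,0,0]]'>/dev/null; python3 go.py 0.467 0.1515 0.017 -0.605
```

```text
t=3.20 pos [0.4715 0.148  0.0465] yaw -0.607 tilt [0.001 0.   ] F [-0.   0.   0.5] w 0.998 delta [-5.7 -0.3 29.5] twist -0.002
```

```bash
python3 -m inch '[[1,-5.5,0,15,0],[1,0,0,12,0],[1,0,0,0,0]]'>/dev/null; python3 go.py 0.467 0.1515 0.017 -0.605
```

```text
t=3.58 pos [0.4728 0.1501 0.0263] yaw -0.609 tilt [0.011 0.001] F [ 0.6  0.  -0.1] w 1.002 delta [-5.6  2.3  9.3] twist -0.004
```

```bash
python3 -m inch '[[1,-5.5,2,5,0],[1,0,0,0,0]]'>/dev/null; python3 go.py 0.467 0.1515 0.017 -0.605; python3 -m inch '[[1,-5,2,3,0],[1,0,0,0,0]]'>/dev/null; python3 go.py 0.467 0.1515 0.017 -0.605; python3 -c "
from bench import ctrl;print(ctrl.get_state()['joint_positions'])"
```

```text
t=3.83 pos [0.4692 0.1518 0.0242] yaw -0.610 tilt [0.016 0.001] F [ 0.2 -0.2 -0.3] w 0.993 delta [-1.7  1.6  7.1] twist -0.005
t=4.08 pos [0.4641 0.1531 0.0217] yaw -0.610 tilt [0.017 0.001] F [-0.3 -0.2  0.5] w 1.000 delta [ 3.3 -0.3  4.8] twist -0.005
[ 0.14204637  0.21585223 -0.55809448  2.05268571  0.15279821  0.89468939
 -2.68057418]
```

```bash
python3 -m inch '[[1,2.5,0,4.5,0],[1,0,0,0,0]]'>/dev/null; python3 go.py 0.467 0.1515 0.017 -0.605
```

```text
t=4.33 pos [0.4663 0.1516 0.017 ] yaw -0.610 tilt [0.017 0.001] F [-0.8  0.1  0.2] w 0.999 delta [ 0.6 -0.3 -0. ] twist -0.005
```

```bash
python3 -m inch '[[-1,0,0,0,0],[-1,0,0,0,0],[-1,0,0,0,0],[-1,0,0,0,0]]' 25; python3 go.py 0.467 0.1515 0.017 -0.605
```

```text
time: 4.82
position: [0.4665, 0.1516, 0.0168]
tool_rot: [-2.99, 0.941, -0.024]
ft_force: [0.1, -0.4, 0.5]
grip_width: 0.634
t=4.83 pos [0.4665 0.1516 0.0168] yaw -0.610 tilt [0.016 0.002] F [ 0.1 -0.4  0.5] w 0.634 delta [ 0.5 -0.2 -0.2] twist -0.005
```

```bash
python3 -m inch '[[-1,0,0,0,0],[-1,0,0,0,0],[-1,0,0,0,0],[-1,0,0,0,0],[-1,0,0,0,0]]'|tail -1; python3 -m inch '[[-1,0,0,0,0],[-1,0,0,0,0],[-1,0,0,0,0]]'
```

```text
grip_width: 0.133
time: 5.82
position: [0.4665, 0.1516, 0.0169]
tool_rot: [-2.99, 0.941, -0.024]
ft_force: [0.4, 0.5, 0.1]
grip_width: 0.138
```

```bash
python3 -m inch '[[-1,0,0,-50,0],[-1,0,0,-50,0],[-1,0,0,-20,-0.1],[-1,0,0,0,-0.18],[-1,0,0,0,-0.18]]'>/dev/null;python3 -m inch '[[-1,0,0,0,-0.18],[-1,0,0,0,-0.15]]'>/dev/null; python3 go.py 0.54 -0.13 0.14 0.173
```

```text
t=6.70 pos [0.4628 0.1509 0.1393] yaw 0.206 tilt [0.013 0.001] F [-0.2 -0.4 -1.3] w 0.138 delta [1.810e+01 2.908e+02 2.000e-01] twist 0.033
```

```bash
python3 -m inch '[[-1,4,58,0,0],[-1,4,58,0,0],[-1,4,58,0,0],[-1,4,58,0,0],[-1,4,58,0,0.03]]'>/dev/null;python3 -m inch '[[-1,0,0,0,0],[-1,0,0,0,0]]'>/dev/null; python3 go.py 0.54 -0.13 0.14 0.173;  python3 -c "
from h import *
im('wrist','w3');print(ctrl.get_state()['joint_positions'])"
```

```text
t=7.58 pos [ 0.5441 -0.1354  0.1385] yaw 0.181 tilt [0.013 0.001] F [-0.4  1.2 -1.1] w 0.136 delta [-3.1 -6.  -1.5] twist 0.008
[ 0.50397696  0.19896823 -0.33977284  1.78468315  0.06943626  1.15730328
 -1.24644209]
```

View pics/w3.png

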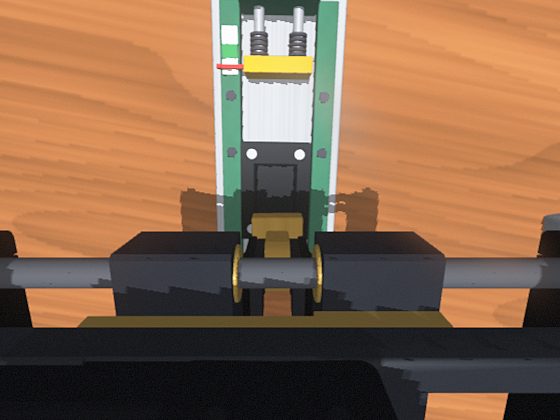

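The base's front edge is at row 142, cols 240–314. The recess's front edge is at row 165, cols 254–297. The yellow fence is at rows 57–79 and the red pointer at (230,66). The held lug's foot spans cols 250–302, with its front edge at about row 212.

```bash
cat > base.py <<'E'
import sys;from h import *
np.set_printoptions(precision=2,suppress=True)
d=dict(np.load('pics/%s.npz'%sys.argv[1]));P=cloud(d);H=P[...,2]
w=np.zeros((420,560),bool);w[:236,150:400]=1
near=(abs(P[...,0]-.57)<.2)&(abs(P[...,1]+.13)<.1)&w
# rail yaw: green rail tops
hsv=cv2.cvtColor(d['color'],cv2.COLOR_RGB2HSV)
rail=near&(abs(hsv[...,0].astype(int)-75)<18)&(hsv[...,1]>80)&(abs(H-.026)<.006)
c,s=P[rail][:,:2].mean(0),0
q=P[rail][:,:2]
# split into two rails by sign about principal axis & fit each
best=[]
y0=0.177;
for it in range(3):
    e=np.array([np.cos(y0),np.sin(y0)]);n=np.array([-e[1],e[0]])
    l=q@n;mid=(np.percentile(l,1)+np.percentile(l,99))/2
    sl=[]
    for sg in(1,-1):
        k=q[(l-mid)*sg>.02]; a=k@e;b=k@n
        bins=np.arange(a.min(),a.max(),.006);ed=[]
        for t in bins:
            z=b[(a>=t)&(a<t+.006)]
            if len(z)>4: ed.append((t+.003,z.min() if sg>0 else z.max()))
        ed=np.array(ed);p=np.polyfit(ed[:,0],ed[:,1],1);sl.append(p)
    y0+=np.arctan(np.mean([p[0] for p in sl]))
print('rail yaw %.4f'%y0,'z %.4f'%np.median(P[rail][:,2]), 'slopes',[p[0] for p in sl])
a0=.56
print('inner edges at n (mm):',[np.polyval(p,(q@e).mean())*1000 for p in sl])
def tn(m,nm):
    k=P[m];a=k[:,:2]@e*1000;b=k[:,:2]@n*1000
    print(nm,len(k),'along',np.percentile(a,[.5,99.5]),'across',np.percentile(b,[.5,99.5]),'z',np.median(k[:,2])*1000)
black=near&(hsv[...,2]<75)
tn(black&(abs(H-.042)<.004),'base top');tn(black&(abs(H-.030)<.004),'recess floor')
yel=near&(abs(hsv[...,0].astype(int)-24)<8)&(hsv[...,1]>150)
tn(yel&(H<.05)&(H>.035)&(P[...,0]>.6),'fence top')
tn(yel&(H>.11),'lug foot')
tn(near&(H>.11)&(H<.14)&(hsv[...,1]>100),'lug held')
t=ctrl.get_state()['position'];print('tcp along/across',t[:2]@e*1000,t[:2]@n*1000,t[2],'e',e)
E
python3 base.py w3
```

```text
rail yaw 0.1606 z 0.0254 slopes [np.float64(-0.0043368710383744295), np.float64(0.004336308697184246)]
inner edges at n (mm): [np.float64(-188.37739692161867), np.float64(-249.58654636356624)]
base top 1705 along [495.77 672.76] across [-246.19 -191.16] z 41.175007985677645
recess floor 1390 along [512.5  672.89] across [-248.58 -191.85] z 29.44901800651465
fence top 1127 along [624.18 635.81] across [-244.36 -194.19] z 41.82441175892301
lug foot 557 along [525.16 579.01] across [-234.11 -207.27] z 133.17652295845502
lug held 1111 along [525.16 535.83] across [-234.38 -206.79] z 132.95884544885874
tcp along/across 515.1894148360963 -221.31847055923117 0.13851046625425043 e [0.99 0.16]
```

```bash
sed -i 's/^black=.*/A=P[...,:2]@e;B=P[...,:2]@n\nblack=near\&(hsv[...,2]<75)\&(A<.605)\&(abs(B+.219)<.03)/' base.py
cat >> base.py <<'E'
mid=black&(abs(B+.219)<.012)
for nm,m in(('front top',mid&(abs(H-.041)<.002)&(A>.54)),('recess floor',mid&(abs(H-.0295)<.002)&(A>.5)&(A<.57))):
    tn(m,nm)
fl=black&(abs(H-.0295)<.002)&(A>.53)&(A<.56)&(abs(B+.219)<.02);tn(fl,'floor for sides')
k=P[fl][:,:2];print('floor rect',cv2.minAreaRect((np.c_[k@e,k@n]*1000).astype(np.float32)))
top=black&(abs(H-.041)<.002)&(A>.53);k=P[top][:,:2]
r=cv2.minAreaRect((np.c_[k@e,k@n]*1000).astype(np.float32));print('top rect',r)
lf=yel&(H>.127)&(H<.138);k=P[lf][:,:2];print('lug rect',cv2.minAreaRect((np.c_[k@e,k@n]*1000).astype(np.float32)))
E
python3 base.py w3
```

```text
rail yaw 0.1606 z 0.0254 slopes [np.float64(-0.0043368710383744295), np.float64(0.004336308697184246)]
inner edges at n (mm): [np.float64(-188.37739692161867), np.float64(-249.58654636356624)]
base top 1487 along [495.71 572.46] across [-246.01 -191.18] z 41.228207050490276
recess floor 1104 along [512.65 553.4 ] across [-233.67 -202.76] z 29.391378940985387
fence top 1127 along [624.18 635.81] across [-244.36 -194.19] z 41.82441175892301
lug foot 557 along [525.16 579.01] across [-234.11 -207.27] z 133.17652295845502
lug held 1111 along [525.16 535.83] across [-234.38 -206.79] z 132.95884544885874
tcp along/across 515.1894148360963 -221.31847055923117 0.13851046625425043 e [0.99 0.16]
front top 64 along [554.46 572.46] across [-230.61 -207.4 ] z 40.4873515917449
recess floor 822 along [512.87 553.44] across [-230.77 -207.09] z 29.375547169983104
floor for sides 379 along [530.16 553.46] across [-233.63 -202.71] z 29.311080396562748
floor rect ((541.8314208984375, -218.18115234375), (31.038837432861328, 23.408212661743164), 89.82946014404297)
top rect ((551.3036499023438, -218.65354919433594), (42.533058166503906, 54.791927337646484), 0.08250270038843155)
lug rect ((530.3419799804688, -220.80503845214844), (10.623770713806152, 27.22385025024414), 1.110666275024414)
```

```bash
python3 go.py 0.5602 -0.1311 0.075 0.161; python3 -m inch '[[-1,17,-1.5,40,0.02],[-1,0,0,20,0],[-1,0,0,0,0]]'>/dev/null; python3 go.py 0.5602 -0.1311 0.062 0.161
```

```text
t=7.62 pos [ 0.544  -0.1361  0.1385] yaw 0.181 tilt [0.013 0.   ] F [-0.7 -1.1 -1.3] w 0.134 delta [16.1 -2.1 63.7] twist 0.020
t=8.00 pos [ 0.5619 -0.1272  0.0783] yaw 0.167 tilt [0.014 0.   ] F [-0.2  0.6  0.2] w 0.139 delta [-2.6  3.5 16.3] twist 0.006
```

```bash
python3 -m inch '[[-1,-2.5,3.5,10,0.006],[-1,0,0,3,0],[-1,0,0,0,0]]'>/dev/null; python3 go.py 0.5602 -0.1311 0.062 0.161; python3 -c "
from h import *
im('wrist','w4')"; python3 base.py w4
```

```text
t=8.38 pos [ 0.5611 -0.1302  0.0668] yaw 0.162 tilt [ 0.017 -0.001] F [-0.1  0.6 -0.5] w 0.134 delta [-1.1  0.7  4.8] twist 0.001
rail yaw 0.1572 z 0.0254 slopes [np.float64(-0.018637416556942232), np.float64(0.01887330549529102)]
inner edges at n (mm): [np.float64(-186.6669009715877), np.float64(-246.86049672775417)]
base top 2534 along [537.33 573.89] across [-244.09 -189.11] z 41.28902822491001
recess floor 510 along [548.73 573.93] across [-243.02 -189.96] z 29.359180590612098
fence top 2109 along [625.09 636.53] across [-242.03 -191.27] z 41.83999414922932
lug foot 10 along [596.72 596.72] across [-216.06 -216.06] z 229.4534312093349Traceback (most recent call last):
  File "base.py", line 38, in <module>
    tn(near&(H>.11)&(H<.14)&(hsv[...,1]>100),'lug held')
    ~~^^^^^^^^^^^^^^^^^^^^^^^^^^^^^^^^^^^^^^^^^^^^^^^^^^
  File "base.py", line 31, in tn
    print(nm,len(k),'along',np.percentile(a,[.5,99.5]),'across',np.percentile(b,[.5,99.5]),'z',np.median(k[:,2])*1000)
                            ~~~~~~~~~~~~~^^^^^^^^^^^^^
    return _quantile_unchecked(
        a, q, axis, out, overwrite_input, method, keepdims, weights)
    return _ureduce(a,
                    func=_quantile_ureduce_func,
    ...<5 lines>...
                    overwrite_input=overwrite_input,
                    method=method)
    r = func(a, **kwargs)
    result = _quantile(arr,
                       quantiles=q,
    ...<2 lines>...
                       out=out,
                       weights=wgt)
    slices_having_nans = np.isnan(arr[-1, ...])
                                  ~~~^^^^^^^^^
IndexError: index -1 is out of bounds for axis 0 with size 0
```

View pics/w4.png

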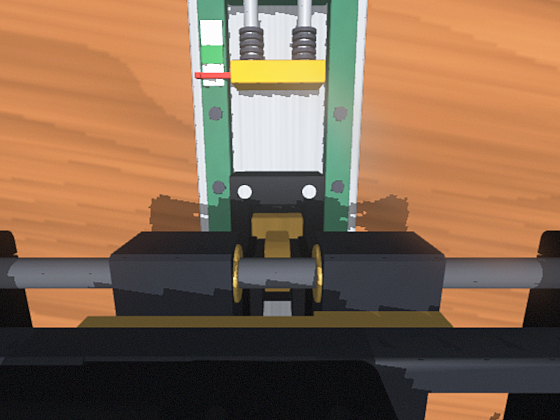

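The base's front edge is at row 172, cols 230–324 (centre 277). The lug foot spans cols 250–302 (centre 276), with its front edge at row 212. It sits just short of the recess's front wall, at about row 205. I'll check the offsets numerically in a fixed frame.

```bash
cat > off.py <<'E'
import sys;from h import *
np.set_printoptions(precision=1,suppress=True)
d=dict(np.load('pics/%s.npz'%sys.argv[1]));P=cloud(d);H=P[...,2];y0=.161
e=np.array([np.cos(y0),np.sin(y0)]);n=np.array([-e[1],e[0]]);A=P[...,:2]@e*1e3;B=P[...,:2]@n*1e3
w=np.zeros(H.shape,bool);w[:236,150:400]=1
hsv=cv2.cvtColor(d['color'],cv2.COLOR_RGB2HSV);bl=w&(hsv[...,2]<75)&(A<610)&(abs(B+219)<30)
ye=w&(abs(hsv[...,0].astype(int)-23)<9)&(hsv[...,1]>120)
def o(nm,m):
    print(nm,m.sum(),'along',np.percentile(A[m],[1,99]),'across',np.percentile(B[m],[1,99]),'z',np.percentile(H[m]*1e3,[5,50,95]))
    k=np.c_[A[m],B[m]].astype(np.float32);print('   rect',np.round(cv2.minAreaRect(k)[0],1),np.round(cv2.minAreaRect(k)[1:][1],2))
o('top',bl&(abs(H-.0412)<.002)&(A>555));o('floor',bl&(abs(H-.0295)<.002)&(A<558))
o('fence',ye&(abs(H-.042)<.003)&(A>600))
lug=ye&(A<570)
o('lug',lug)
E
python3 off.py w3;python3 off.py w4
```

```text
top 114 along [555.  572.4] across [-243.  -195.7] z [39.5 41.  42.1]
   rect [ 563.9 -219.2] 0.5
floor 1092 along [512.8 553.2] across [-233.7 -203. ] z [28.2 29.4 30.5]
   rect [ 533.  -218.4] 0.39
fence 1163 along [624.1 635.7] across [-244.4 -194.5] z [40.5 41.8 43. ]
   rect [ 630.1 -219.2] 0.67
lug 1166 along [525.  535.7] across [-234.6 -207.4] z [125.5 133.  139.4]
   rect [ 522.5 -230.5] 50.81
top 1379 along [555.1 572.8] across [-246.1 -191.2] z [40.2 41.3 42.3]
   rect [ 564.  -218.6] 0.36
floor 341 along [547.9 552.3] across [-233.7 -203.1] z [28.3 29.4 30.4]
   rect [ 550.1 -218.4] 1.01
fence 2193 along [624.2 635.6] across [-244.2 -193.9] z [40.5 41.8 43. ]
   rect [ 629.9 -219. ] 0.28
lug 1162 along [542.8 553.3] across [-232.5 -205.3] z [54.2 61.3 67.3]
   rect [ 545.1 -219.6] 88.94
```

```bash
python3 -m inch '[[-1,-0.8,-0.3,4,0],[-1,0,0,4,0],[-1,0,0,0,0]]'>/dev/null; python3 go.py 0.5602 -0.1307 0.047 0.161
```

```text
t=8.80 pos [ 0.5608 -0.1305  0.0591] yaw 0.162 tilt [ 0.019 -0.001] F [-0.8  0.6 -0.3] w 0.136 delta [-0.8  0.  12.1] twist 0.001
```

```bash
python3 -m inch '[[-1,-0.6,0,4,0],[-1,0,0,3,0],[-1,0,0,0,0]]'>/dev/null; python3 go.py 0.5602 -0.1307 0.047 0.161;python3 -m inch '[[-1,0,0,3,0],[-1,0,0,2,0],[-1,0,0,0,0]]'>/dev/null; python3 go.py 0.5602 -0.1307 0.047 0.161
```

```text
t=9.18 pos [ 0.5603 -0.1306  0.0515] yaw 0.162 tilt [ 0.018 -0.001] F [-0.6  0.1 -1. ] w 0.139 delta [-0.2  0.   4.5] twist 0.001
t=9.55 pos [ 0.5606 -0.1307  0.0469] yaw 0.162 tilt [ 0.019 -0.001] F [-1.1 -0.  -0.3] w 0.135 delta [-0.4 -0.1 -0.1] twist 0.001
```

```bash
python3 -m inch '[[-1,0,0,2,0],[-1,0,0,0,0]]'>/dev/null; python3 go.py 0.5602 -0.1307 0.047 0.161;python3 -m inch '[[-1,0,0,2,0],[-1,0,0,2,0]]'>/dev/null; python3 go.py 0.5602 -0.1307 0.047 0.161
```

```text
t=9.80 pos [ 0.5611 -0.1308  0.0472] yaw 0.162 tilt [ 0.019 -0.002] F [-0.3  0.2 -1.5] w 0.136 delta [-0.9 -0.3  0.2] twist 0.001
t=10.05 pos [ 0.5616 -0.1309  0.0467] yaw 0.161 tilt [ 0.019 -0.003] F [-7.3  1.2 17.1] w 0.139 delta [-1.3 -0.4 -0.3] twist 0.000
```

```bash
python3 -c "
from h import *
im('wrist','w5')"; python3 off.py w5; python3 go.py 0.5602 -0.1307 0.047 0.161
```

```text
top 2301 along [555.2 572.9] across [-246.  -191.2] z [40.3 41.4 42.4]
   rect [ 564.  -218.6] 89.95
floor 65 along [539.6 551.6] across [-204.8 -202.9] z [28.4 29.5 30.9]
   rect [ 545.7 -203.7] 86.98
fence 2803 along [624.1 635.7] across [-244.2 -193.9] z [40.7 41.8 43. ]
   rect [ 630.  -219.2] 0.22
lug 1072 along [543.2 553.5] across [-234.  -205.7] z [37.  41.3 47.4]
   rect [ 548.1 -220. ] 85.66
t=10.10 pos [ 0.5616 -0.1309  0.0467] yaw 0.162 tilt [ 0.019 -0.003] F [-6.9  1.1 15.2] w 0.135 delta [-1.3 -0.4 -0.3] twist 0.001
```

View pics/w5.png

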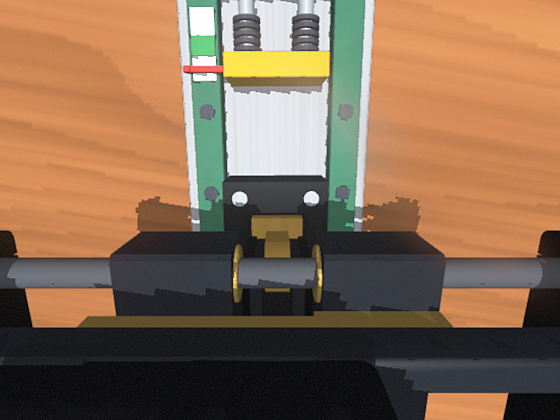

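The lug foot's top is at 41.3 mm and the base's top at 41.4 mm, so the foot is flush. The pointer is still at its free position (row 69). Now I'll slide about 50 mm to the fence while holding the lug.

```bash
python3 -m inch '[[-1,8,0,0.8,0],[-1,8,0,0.8,0],[-1,8,0,0.8,0]]'; python3 go.py 0.6222 -0.1204 0.047 0.161
```

```text
time: 10.48
position: [0.5818, -0.1294, 0.0469]
tool_rot: [3.125, 0.25, 0.016]
ft_force: [-7.7, -0.4, 11.6]
grip_width: 0.134
t=10.47 pos [ 0.5818 -0.1294  0.0469] yaw 0.160 tilt [ 0.011 -0.006] F [-7.7 -0.4 11.6] w 0.134 delta [41.3 -2.5  0.2] twist -0.001
```

```bash
python3 -m inch '[[-1,8,-1.5,0.6,0],[-1,8,-0.5,0.6,0],[-1,7,-0.5,0.6,0]]'>/dev/null; python3 go.py 0.6222 -0.1209 0.047 0.161
```

```text
t=10.85 pos [ 0.6015 -0.1265  0.047 ] yaw 0.157 tilt [ 0.003 -0.01 ] F [-6.3 -1.2 10. ] w 0.136 delta [21.3 -2.3  0. ] twist -0.004
```

```bash
python3 -m inch '[[-1,6,-1.5,0.5,0],[-1,6,-0.5,0.5,0]]'>/dev/null; python3 go.py 0.6222 -0.1209 0.047 0.161; python3 -m inch '[[-1,5,-1,0.5,0]]'>/dev/null; python3 go.py 0.6222 -0.1209 0.047 0.161
```

```text
t=11.10 pos [ 0.6114 -0.1248  0.0471] yaw 0.155 tilt [-0.001 -0.013] F [-5.3 -0.4  9. ] w 0.142 delta [11.2 -2.2  0. ] twist -0.006
t=11.22 pos [ 0.6143 -0.1245  0.0472] yaw 0.154 tilt [-0.006 -0.015] F [-13.9  -1.3  15.9] w 0.134 delta [ 8.4 -2.3  0.1] twist -0.007
```

The fence has been reached, but the wrist is tilting a little under the load at lug height. I'll release the lug, check that it seats, and push low on the base's rear face with the fingers shut.

```bash
python3 -m inch '[[-1,-3,0,-0.5,0],[0,0,0,0,0],[0,0,0,0,0],[0,0,0,0,0],[0,0,0,0,0]]'; python3 -m inch '[[0,0,0,0,0]]'|tail -1;python3 go.py 0.6222 -0.1209 0.047 0.161
```

```text
time: 11.85
position: [0.612, -0.1246, 0.0465]
tool_rot: [3.119, 0.242, -0.01]
ft_force: [-0.6, 0.3, 0.1]
grip_width: 0.467
grip_width: 0.493
t=11.97 pos [ 0.612  -0.1245  0.0464] yaw 0.155 tilt [-0.005 -0.014] F [ 0.2  0.9 -0.3] w 0.493 delta [10.7 -2.  -0.7] twist -0.006
```

```bash
python3 -m inch '[[0,0,0,-15,0],[0,0,0,-40,0],[-1,0,0,-25,0],[-1,-45,0,0,0],[-1,-40,0,0,0]]' 20 >/dev/null; python3 -m inch '[[-1,0,0,0,0],[-1,0,0,0,0],[-1,0,0,0,0],[-1,0,0,0,0],[-1,0,0,0,0]]' >/dev/null; python3 go.py 0.53 -0.1334 0.1 0.161; python3 -c "
from h import *
im('wrist','w6')"; python3 off.py w6
```

```text
t=13.22 pos [ 0.532  -0.1354  0.1372] yaw 0.158 tilt [ 0.005 -0.015] F [-0.7  0.2  0.1] w 0.004 delta [-1.7 -2.9 37.1] twist -0.003
top 321 along [555.9 606.8] across [-238.2 -200.7] z [39.4 40.4 41.9]
   rect [ 581.  -219.2] 89.72Traceback (most recent call last):
  File "off.py", line 11, in <module>
    o('top',bl&(abs(H-.0412)<.002)&(A>555));o('floor',bl&(abs(H-.0295)<.002)&(A<558))
                                            ~^^^^^^^^^^^^^^^^^^^^^^^^^^^^^^^^^^^^^^^^
  File "off.py", line 9, in o
    print(nm,m.sum(),'along',np.percentile(A[m],[1,99]),'across',np.percentile(B[m],[1,99]),'z',np.percentile(H[m]*1e3,[5,50,95]))
                             ~~~~~~~~~~~~~^^^^^^^^^^^^^
    return _quantile_unchecked(
        a, q, axis, out, overwrite_input, method, keepdims, weights)
    return _ureduce(a,
                    func=_quantile_ureduce_func,
    ...<5 lines>...
                    overwrite_input=overwrite_input,
                    method=method)
    r = func(a, **kwargs)
    result = _quantile(arr,
                       quantiles=q,
    ...<2 lines>...
                       out=out,
                       weights=wgt)
    slices_having_nans = np.isnan(arr[-1, ...])
                                  ~~~^^^^^^^^^
IndexError: index -1 is out of bounds for axis 0 with size 0
```

View pics/w6.png

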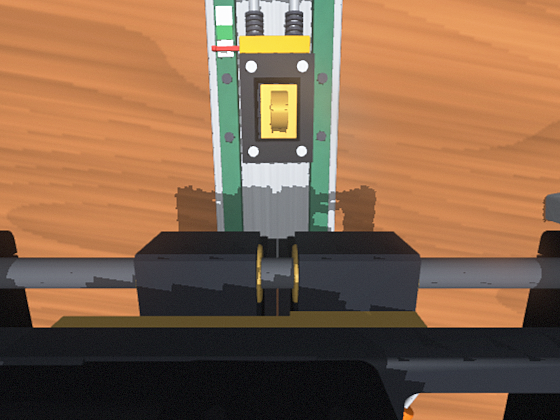

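The base at (277,108) touches the fence and its rear edge is at row 162. The lug foot sits level in the recess (cols 259–297, rows 83–140). The pointer at (225,48) is still in the white.

```bash
cat > seat.py <<'E'
import sys;from h import *
np.set_printoptions(precision=1,suppress=True)
d=dict(np.load('pics/%s.npz'%sys.argv[1]));P=cloud(d);H=P[...,2];y0=.161
e=np.array([np.cos(y0),np.sin(y0)]);n=np.array([-e[1],e[0]]);A=P[...,:2]@e*1e3;B=P[...,:2]@n*1e3
w=np.zeros(H.shape,bool);w[:236,150:400]=1
hsv=cv2.cvtColor(d['color'],cv2.COLOR_RGB2HSV);ye=w&(abs(hsv[...,0].astype(int)-23)<9)&(hsv[...,1]>120)&(abs(B+219)<30)
bl=w&(hsv[...,2]<75)&(abs(B+219)<30)&(A<650)
for nm,m in(('base top',bl&(abs(H-.0412)<.003)),('foot',ye&(abs(H-.0412)<.004)&(A<612)),('fence',ye&(abs(H-.042)<.003)&(A>615))):
    if m.sum()<30: print(nm,'few');continue
    a,b,z=A[m],B[m],H[m]*1e3
    p=np.linalg.lstsq(np.c_[a-a.mean(),b-b.mean(),np.ones(len(a))],z,rcond=None)[0]
    print(nm,m.sum(),'along',np.percentile(a,[.5,99.5]),'across',np.percentile(b,[.5,99.5]),'z',p[2].round(1),'slopes',p[:2].round(3))
E
python3 seat.py w6
```

```text
base top 424 along [544.3 606.9] across [-244.8 -194. ] z 40.5 slopes [-0.  0.]
foot 1269 along [562.8 602.6] across [-236.  -208.1] z 41.3 slopes [0. 0.]
fence 1234 along [623.8 636. ] across [-244.7 -193.5] z 41.8 slopes [-0.  0.]
```

```bash
python3 -m inch '[[-1,-3,0,40,0],[-1,0,0,40,0],[-1,0,0,20,0],[-1,0,0,0,0]]' >/dev/null; python3 go.py 0.5495 -0.1321 0.026 0.161
```

```text
t=13.78 pos [ 0.5309 -0.1372  0.0348] yaw 0.159 tilt [ 0.007 -0.015] F [ 1.5 -1.   0. ] w 0.008 delta [19.1 -2.3  8.8] twist -0.002
```

```bash
python3 -m inch '[[-1,5,-1.5,8,0],[-1,8,0,0,0],[-1,6,0,0,0]]' >/dev/null; python3 go.py 0.5495 -0.1321 0.026 0.161;python3 -m inch '[[-1,5,0,0,0],[-1,4,0,0,0]]' >/dev/null; python3 go.py 0.5495 -0.1321 0.026 0.161
```

```text
t=14.15 pos [ 0.5527 -0.1329  0.0288] yaw 0.159 tilt [ 0.011 -0.016] F [-0.5 -0.4  0.8] w 0.005 delta [-3.  -1.3  2.8] twist -0.002
t=14.40 pos [ 0.5617 -0.1316  0.0297] yaw 0.159 tilt [ 0.009 -0.016] F [-8.9  0.1  6.8] w 0.005 delta [-12.1  -1.5   3.6] twist -0.002
```

```bash
python3 -m inch '[[-1,4,0,0.3,0],[-1,4,0,0.3,0]]' >/dev/null; python3 go.py 0.5735 -0.1297 0.029 0.161;python3 -m inch '[[-1,4,0,0.3,0],[-1,4,0,0.3,0]]' >/dev/null; python3 go.py 0.5735 -0.1297 0.029 0.161
```

```text
t=14.65 pos [ 0.5622 -0.1318  0.0284] yaw 0.157 tilt [-0.008 -0.018] F [-10.   -0.4   7.5] w 0.006 delta [11.4 -0.3 -0.7] twist -0.004
t=14.90 pos [ 0.5621 -0.1321  0.0268] yaw 0.155 tilt [-0.026 -0.019] F [-9.4 -0.2  6.3] w 0.005 delta [11.6 -0.6 -2.5] twist -0.006
```

```bash
python3 -c "
from h import *
im('wrist','w7');s=ctrl.get_state();print(s['joint_positions'].round(3),s['joint_torque'].round(1),s['torque'].round(2))"; python3 seat.py w7
```

```text
[ 0.439  0.378 -0.318  1.811  0.164  1.    -1.365] [ -1.6 -44.1  -4.6 -29.3  -0.3  -3.3  -0. ] [-0.04  2.08 -0.01]
base top 4015 along [550.8 607.6] across [-248.7 -192.9] z 41.1 slopes [-0.  0.]
foot 3222 along [563.1 603.4] across [-236.4 -208.3] z 41.3 slopes [0. 0.]
fence 3931 along [624.9 636.6] across [-244.6 -193.6] z 41.9 slopes [0. 0.]
```

View pics/w7.png

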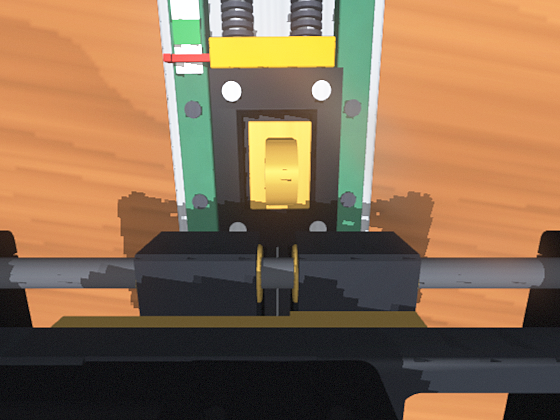

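The pointer is still in the white (fence travel about 1 mm) and the lug is flush. The arm yields under load, so I need larger single shifts.

```bash
python3 -m inch '[[-1,9,0,0,0]]' >/dev/null; python3 go.py 0.5735 -0.1297 0.029 0.161
```

```text
t=15.07 pos [ 0.5654 -0.1319  0.0259] yaw 0.154 tilt [-0.039 -0.02 ] F [-13.9  -0.3  11. ] w 0.008 delta [ 8.2 -0.9 -3.4] twist -0.007
```

```bash
python3 -m inch '[[-1,9,-1,-3,0]]' >/dev/null; python3 go.py 0.5735 -0.1297 0.029 0.161
```

```text
t=15.20 pos [ 0.569  -0.1309  0.0269] yaw 0.152 tilt [-0.05  -0.021] F [-10.   -2.2  -1.3] w 0.010 delta [ 4.6 -0.5 -2.3] twist -0.009
```

```bash
python3 -m inch '[[-1,7,-0.5,-1,0]]' >/dev/null; python3 go.py 0.5735 -0.1297 0.029 0.161; python3 -c "
from h import *
im('wrist','w8')"; python3 seat.py w8;python3 go.py 0.5735 -0.1297 0.029 0.161
```

```text
t=15.32 pos [ 0.5701 -0.1309  0.0261] yaw 0.151 tilt [-0.063 -0.022] F [-14.8  -0.6  11.3] w 0.008 delta [ 3.3 -0.6 -3.2] twist -0.010
base top 4564 along [560.1 616.3] across [-248.6 -192.9] z 41.1 slopes [-0.  0.]
foot 3316 along [571.7 611.8] across [-236.4 -208.1] z 41.3 slopes [0. 0.]
fence 4218 along [633.4 645.2] across [-244.6 -193.5] z 41.9 slopes [0. 0.]
t=15.38 pos [ 0.57   -0.1309  0.0262] yaw 0.151 tilt [-0.064 -0.022] F [-11.8  -1.3   5.6] w 0.006 delta [ 3.4 -0.6 -3. ] twist -0.010
```

```bash
python3 -c "
from h import *
for i in range(14):
    d=ctrl.get_image('wrist')
    if i%4==1:
        s=ctrl.get_state();print(round(s['time'],2),s['position'].round(4),s['ft_force'].round(1))
np.savez('pics/w9.npz',**d);cv2.imwrite('pics/w9.png',d['color'][:,:,::-1])"; python3 seat.py w9
```

```text
15.47 [ 0.5701 -0.1309  0.0262] [-11.6  -2.2   4. ]
15.68 [ 0.57   -0.1309  0.0262] [-11.2  -2.3   4.3]
15.88 [ 0.5701 -0.1309  0.0262] [-12.   -0.6   4.3]
16.07 [ 0.5701 -0.1309  0.0262] [-10.9  -1.8   3.5]
base top 4600 along [560.1 616.3] across [-248.5 -192.8] z 41.1 slopes [-0.  0.]
foot 3322 along [571.7 611.9] across [-236.3 -208.1] z 41.3 slopes [0. 0.]
fence 4203 along [633.4 645.2] across [-244.6 -193.6] z 41.8 slopes [0. 0.]
```

View pics/w9.png

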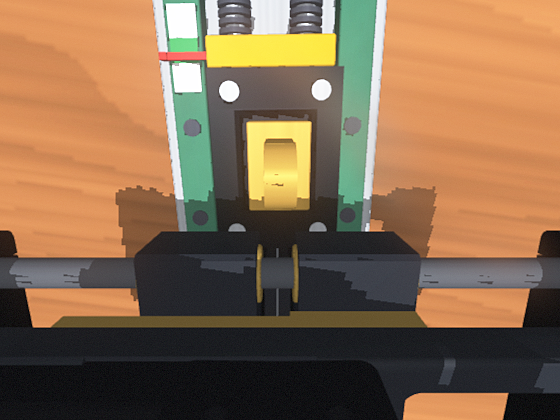

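The pointer (row 57) stands inside the green (rows 40–63). Fence travel is about 9.4 mm and hasn't moved for 0.7 s. The lug is flush and the push is steady at about 11 N, so I'm handing in.

```bash
python3 -c "
from bench import ctrl
print(ctrl.close_job());s=ctrl.get_state();print(s['time'],s['position'],s['ft_force'])"
```

```text
the job is handed in; nothing more can be done
None
the job is handed in; nothing more can be done
```

I dropped the lug plate into the base's recess and pressed it home. The base is now against the fence with the pointer in the green, and the arm is still pushing. I handed the job in like that at about 16 s; it gave no verdict.

**Last checks before handing in:**
- **Seating:** the lug foot measured 41.3 mm high and the base top 41.1 mm, with no measurable slope on either. That is flush within the camera's accuracy.
- **Fence:** it has travelled about 9.4 mm, with the pointer inside the green. By the spring figures that is about 9.6 N between base and fence.
- **Push:** the wrist force held at about 11 N along the push, and the position did not change for about 0.7 s. There is also a downward push on the base of about 4 N.

**What went differently from plan:**
- I first slid the base by holding the lug, but the wrist tilted slightly under the load. I let go of the lug, confirmed it was still flush, and did the final push with shut fingers low on the back of the base.
- The wrist also tilted about 0.06 rad during that push, and the base stayed flat.
- The top camera placed the lug about 7 mm off in y compared with the wrist camera. I used the wrist camera, and the grasp and fit agreed with it.
- I took no closing picture of the bystanders. The arm never worked close to them, and no unexpected contact force showed in the readings.

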